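# Index the welding turntable and push its bolt home

## Task

Index the small welding turntable for the next weld: with a fingertip, gently push a spoke to turn it clockwise (seen from above) until the red spoke points straight at the yellow forked bolt. Then push the bolt's yellow tab towards the turntable until the bolt is fully home with its fork astride the red spoke, and take the hand away. Grasp and lift nothing; leave the flange sitting in the middle of the turntable and the things around it where they stand.

Things in the scene. Friction and masses are not known exactly. Their poses are not given: they have to be found in the camera images.
- positioner: Blue fixed base of the turntable. Origin on the bench, on the turntable's vertical axis; z up; x points from the axis to the yellow index bolt. Disc of radius 85, 12 thick; tongue along +x, 70 wide, out to x = 250, with rails 24 high. It carries the steel turntable plate, radius 75, and under the plate four spokes (see table_centre) with free space under them.
- turntable (a joint): Turntable angle about the vertical axis (rad), counter-clockwise positive from above. 0: the red spoke points along the positioner's +x, at the bolt; the other spokes are at +-90 and 180 degrees from it. Starts at 0.9 to 2.4, so clockwise brings it to 0. Stops at -0.6 and 2.9. Takes about 0.3 N m (3 N at a spoke's outer part) and stays where it is left.
- index_bolt (a joint): Travel of the yellow forked bolt towards the turntable (m): 0 out, 0.035 fully home at its stop; starts at 0 to 0.006. Slides along the positioner's -x, takes about 3 N, stays where it is left. Its fork (prongs 30 apart inside, flared mouth, at spoke height) clears the spokes when out, runs over and centres a spoke that points at it within about 0.1 rad, and jams on one that does not.
- tab_face (a point): Point on the outer face (away from the turntable) of the bolt's upright yellow tab, on its middle line, 83.5 above the bench; at radius 205 from the axis when the bolt is out, 170 when home. Tab: 44 wide, 12 thick, from 54 to 98.5 above the bench. Push this face towards the axis.
- table_centre (a point): Centre of the turntable plate's upper surface, on the axis, 72 above the bench. Under the plate four round bar spokes, 16 thick, one red and three bare aluminium, lie level with their centre line 53.5 above the bench; they end at radius 135, so 60 of each stands out beyond the plate.
- flange: Dark steel pipe flange, loose, 0.7 kg, standing on the middle of the turntable plate: disc of diameter 104, 14 thick, with a pipe stub of diameter 60 whose top is 55 above its underside. Origin: centre of its underside. It turns along with the plate.
- spray_bottle: Bystander: clear bottle with red cap, diameter 60, 170 high, origin centre of its underside, standing on the bench.
- paste_can: Bystander: small red can, diameter 64, 70 high, origin centre of its underside, standing on the bench.
- wrench: Bystander: steel wrench lying flat on the bench, about 180 long, origin under its middle, along its own x axis.
Not all that is in view belongs to the job. Several things have the shape of the flange; the one meant has the colours described above.

How it is judged:
On the way, in this order (a step that is already met when the one before it is completed fails the run):
1. the red spoke points at the bolt, the bolt still out (value of joint turntable between -0.13 and 0.13 rad and value of joint index_bolt below 0.012 m), for 0.2 s.
2. the bolt is home over the red spoke (value of joint turntable between -0.08 and 0.08 rad and value of joint index_bolt above 0.031 m), for 0.2 s.
At the end, for the whole second after the job is handed in: The red spoke points at the bolt within 0.08 rad, the bolt is within 4 mm of fully home, the flange stands at rest on the turntable within 12 mm of its middle, and the bystanders are within 30 mm of where they stood (all of step 2 and horizontal distance between flange and table_centre below 0.012 m and distance between flange and table_centre below 0.014 m and angle between flange's own z axis and vertical below 0.1 rad and linear speed of flange below 0.02 m/s and distance of each of spray_bottle, paste_can, wrench from where it was at the start of the episode below 0.03 m); the robot touches nothing.
It fails at once if the flange is lifted, tipped or pushed off the middle of the turntable (horizontal distance between flange and table_centre above 0.015 m or distance between flange and table_centre above 0.018 m or angle between flange's own z axis and vertical above 0.2 rad).
It fails at once if a bystander is moved more than 30 mm, lifted or knocked over ((distance of spray_bottle from where it was at the start of the episode above 0.03 m or angle between spray_bottle's own z axis and vertical above 0.3 rad) or (distance of paste_can from where it was at the start of the episode above 0.03 m or angle between paste_can's own z axis and vertical above 0.3 rad) or distance of wrench from where it was at the start of the episode above 0.03 m).
It fails at once if a spoke or the bolt is squeezed or pushed hard (over 35 N) (contact force between the fingers and positioner above 35 N).
It also fails if it takes over 67 s, if anything falls off the work surface, if the arm or the gripper's body presses on something with over 40 N, if the wrist force passes 120 N, or if a joint passes its speed limit or range.

## Robot

A 6-joint arm with a two-finger parallel gripper is mounted at the origin on the work surface. World frame = base frame: x ahead of the robot, y to its left, z up, the work surface at z = 0. Lengths are in m, angles in rad, forces in N, time in s.
With the tool pointing down it reaches from about 0.375 to 0.9 m from the base axis. Payload 3.1 kg.
Tool frame: the origin (TCP) lies at the very end of the fingers, on their centre line; the grasp point (between the pads) lies 19 mm behind it; z points along the fingers, y is the direction in which the jaws open and shut (so a half turn about z gives the same grasp; the last joint's range is limited). The gripper opens to 85 mm and grips with 20 to 120 N. Pads are 22 mm wide; open, the fingers measure 114 mm over their backs; the gripper's body (76 mm by 85 mm) begins 54 mm behind the grasp point. The pads swing forward as they close: fully open they stand 13 mm farther back than shut.
Start: joints at [0.934, 0.527, 1.433, -0, 1.181, -0.178], TCP at [0.276, 0.561, 0.231] pointing down, gripper open.
Joint ranges: [-3.08, 3.08], [-0.75, 2.2], [0.22, 2.44], [-1.43, 4.57], [0, 2.65], [-2.85, 2.85]. Speed limits (rad/s): [2.79, 2.79, 3.14, 3.14, 3.14, 3.14].

## Interface

Orientations are given as a unit quaternion [x, y, z, w].
In Python, from station import * gives the robot as it stands.
- The arm moves only by the tool jog_arm, never from a script. Its argument "motion" is a list of rows, each a list of 5 numbers: the shift along the world's x, y, z in cm, then the turn about the world's z in degrees, then the closure in counts, from 0 (fully open) to 255 (shut). In form: [[tx, ty, tz, yaw, jaw], ...]. A call has 1 to 10 rows; each row shifts and turns the pose as measured when the row begins; what a row does not reach is not made up. A row lasts 1/12 s, in which the tool goes at most 41.7 mm and 7.16 degrees, less where a joint would pass 70% of its speed; a pose out of reach is approached as far as the arm can. A call with a gripper value outside its range is refused whole. The fingers move at their own pace and stop on an object; "squeeze" is the grip in N (left out, the last holds). Time passes only in rows, so rows that do not move let the fingers close. It gives the time, the measured TCP pose, the force and the opening at its end, in the units of the state.
- sense(): the state, without advancing time (a new reading comes with each control period).
- snapshot(name): name is "scene" or "top" or "wrist"; returns a dict with "img" (400x640x3 uint8, red, green, blue), "depth" (400x640 float32, m along the optical axis (not along the pixel's ray), 0 where there is no reading), "intrinsics" (3x3 intrinsics, pixels), "eye" and "attitude" of the camera in the world. Camera axes: x right, y down, z forward; pixel columns grow to the right and rows downward; lengths in m; the calibration is good to about 2 mm. A picture is of the moment at which its call begins.
- sign_off(): hands the job in, once; it reports no verdict.
The state is a dict: "t": time; "q": joint angles; "qd": joint speeds; "tau": joint torques, N m; "tcp_pos": TCP position; "tool_rot": TCP orientation; "force": force on the tool from outside, world axes, zero at the start; "ft_torque": the same for the moment, N m; "finger_gap": opening from 0.0 (shut) to 1.0 (fully open).
Only numpy, scipy, OpenCV 4.12 (cv2) and the standard library are available. Lean on these libraries where they do the work, as an engineer would, in place of code of your own. Each camera call takes 0.05 s, during which the arm holds its last target.

## Working session

There is one attempt and no reset: what is moved stays moved. The work goes in short steps, Python scripts to look and compute and a tool call to move; the robot and the scene stay as the last step left them, time stands still between calls to the robot, and variables do not carry over. Pictures are saved under pics/ and viewed, and the job is handed in when it is done.

Besides the shell and the picture viewer there is one more tool, called as a command line: name --pt "numbers of a row" for each row, then --argument value for the rest. jog_arm: Moves the arm, as the interface text tells. Its arguments: {"type":"object","properties":{"motion":{"type":"array","items":{"type":"array","items":{"type":"number"}}},"squeeze":{"type":"number"}},"required":["motion"]}

```bash
mkdir -p pics; ls
python3 - <<'E'
from station import *
import cv2
for n in ["scene","top","wrist"]:
    s=snapshot(n); cv2.imwrite(f"pics/{n}0.png",s["img"][:,:,::-1]); print(n,s["eye"],s["attitude"],s["intrinsics"])
print(sense())
E
```

```text
pics
scene [1.19980759 0.5179828  0.9288379 ] [ 0.40914728  0.8227231  -0.34924762 -0.18371528] [[431.69870976   0.         319.26137697]
 [  0.         431.69870976 206.86599899]
 [  0.           0.           1.        ]]
top [ 0.21970974 -0.02808796  1.26504733] [ 0.72571695 -0.67767786  0.08057085 -0.08715481] [[422.09983517   0.         320.6646836 ]
 [  0.         422.09983517 199.89395321]
 [  0.           0.           1.        ]]
wrist [0.20944965 0.59334503 0.37353848] [0.83993904 0.52234433 0.07664801 0.12563397] [[329.13425304   0.         317.47532463]
 [  0.         329.13425304 196.85543291]
 [  0.           0.           1.        ]]
{'t': 0.15, 'q': array([ 9.34512325e-01,  5.28206950e-01,  1.43359298e+00,  1.13933071e-05,
        1.18139114e+00, -1.78512219e-01]), 'qd': array([ 1.23996370e-03, -4.33495507e-04, -3.60177730e-03,  9.23189037e-04,
        4.46202929e-05, -6.99791102e-04]), 'tau': array([ 5.34248866e-04, -4.42743802e+01, -1.78277367e+01, -2.71271892e-04,
        5.67532508e-03, -7.85151400e-06]), 'tcp_pos': array([0.27587415, 0.56022431, 0.23059126]), 'tool_rot': array([ 2.26894650e-01,  9.73918980e-01, -7.31709138e-04, -3.21500786e-04]), 'force': array([-0.24448679, -0.83080797, -0.42472126]), 'ft_torque': array([-0.03092666,  0.01852926, -0.03026676]), 'finger_gap': 0.999028427243773}
```

View pics/top0.png

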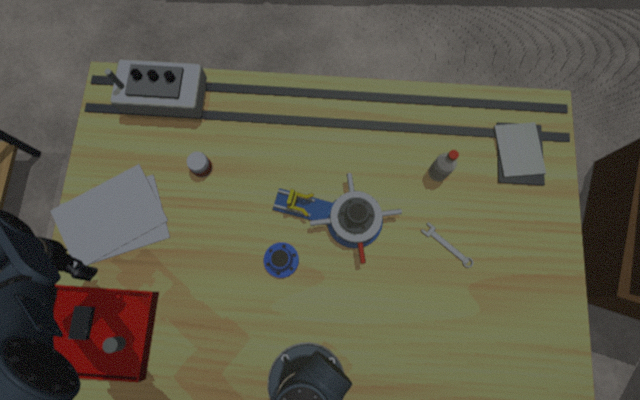

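View pics/scene0.png

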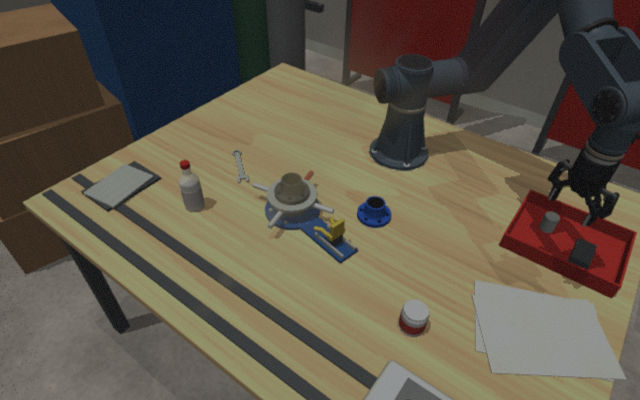

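View pics/wrist0.png

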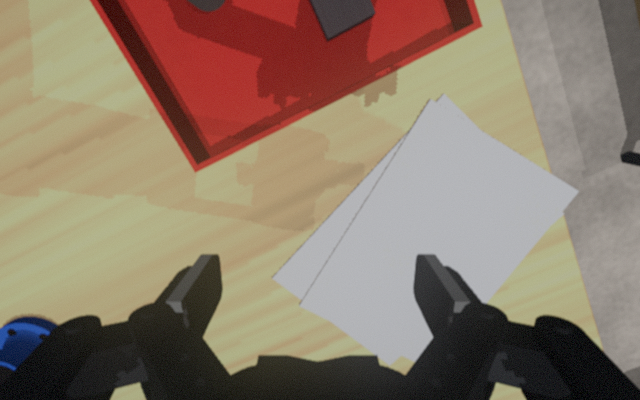

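```bash
cat > h.py <<'E'
from station import *
import cv2, numpy as np
from scipy.spatial.transform import Rotation as R
def ray(s,u,v):
    d=np.linalg.inv(s["intrinsics"])@np.array([u,v,1.0]); return R.from_quat(s["attitude"]).apply(d)
def atz(s,u,v,z):
    d=ray(s,u,v); e=np.array(s["eye"]); return e+d*(z-e[2])/d[2]
def atd(s,u,v):
    u=int(u);v=int(v);return np.array(s["eye"])+ray(s,u,v)*s["depth"][v,u]
def proj(s,p):
    c=R.from_quat(s["attitude"]).inv().apply(np.array(p)-s["eye"]); q=s["intrinsics"]@c; return q[:2]/q[2]
def crop(s,u0,v0,u1,v1,k,name):
    cv2.imwrite("pics/"+name,cv2.resize(s["img"][v0:v1,u0:u1,::-1],None,fx=k,fy=k,interpolation=cv2.INTER_CUBIC))
E
python3 - <<'E'
from h import *
s=snapshot("top"); crop(s,260,160,420,280,5,"topc.png")
s=snapshot("scene"); crop(s,220,140,380,260,5,"scenec.png")
E
```

```text
(no output)
```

View pics/topc.png

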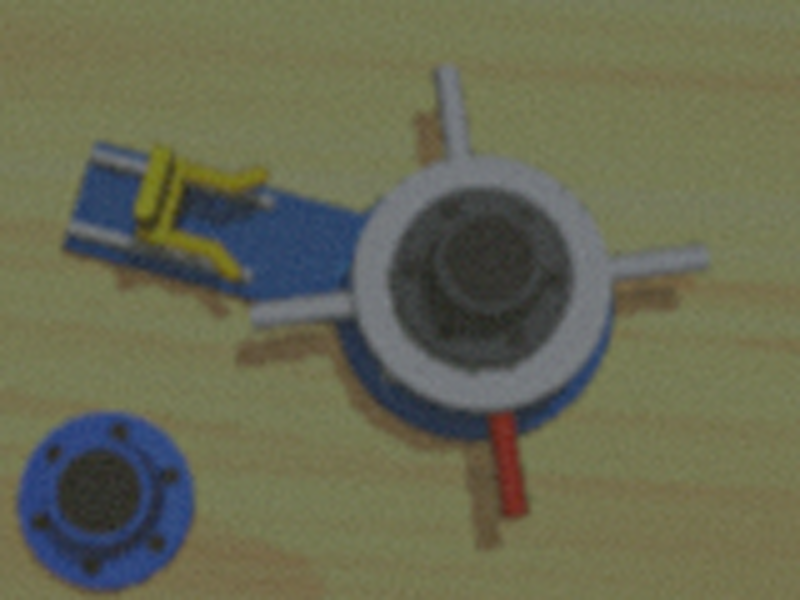

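View pics/scenec.png

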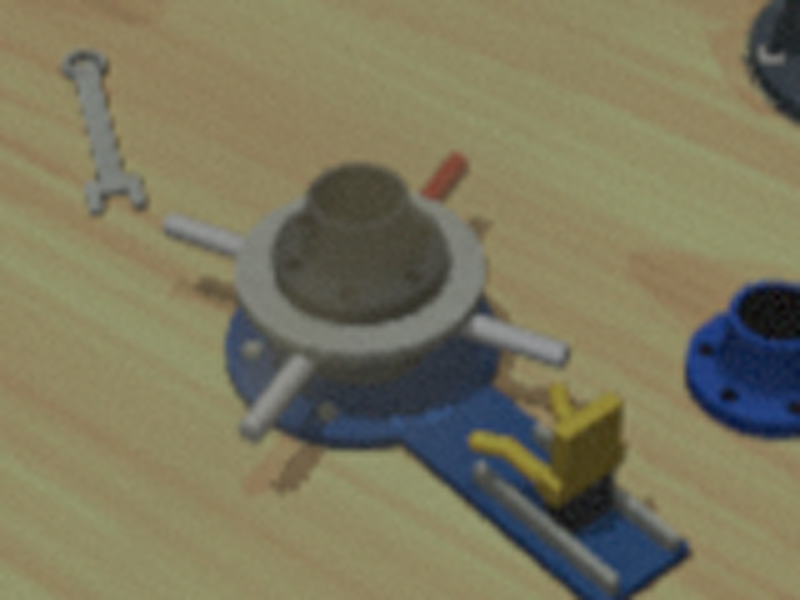

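The crops show the red spoke pointing down in the top view, with its tip at about (363,263). The yellow tab is at about (291,198) in the top view, to the left. The dark flange is centred at about (357,215), and the blue flange at (281,260) is a decoy. Clockwise takes the red spoke from 6 to 9 o'clock.

Run:
```python
from h import *
s=snapshot("top")
f=lambda x,y,z:atz(s,260+(x+.5)/5-.5,160+(y+.5)/5-.5,z)
T={k:f(*p,.0535) for k,p in dict(red=(514,516),far=(445,66),left=(253,316),right=(708,258)).items()}
for k,v in T.items(): print(k,v)
c1=(T['red']+T['far'])/2;c2=(T['left']+T['right'])/2
print("c",c1,c2, np.linalg.norm(T['red']-T['far']),np.linalg.norm(T['left']-T['right']))
# plate outline circle: fit
pl=[f(x,y,.072) for x,y in[(353,285),(612,285),(483,155),(483,410)]]
print("plate",np.mean(pl,axis=0),np.linalg.norm(pl[0]-pl[1]),np.linalg.norm(pl[2]-pl[3]))
c=(c1+c2)/2
e=[f(97,143,.012),f(65,247,.012)]; print("tongue end",e, np.linalg.norm(e[0]-e[1]))
m=np.mean(e,axis=0)-c; print("r",np.linalg.norm(m[:2]),"ang",np.degrees(np.arctan2(m[1],m[0])))
d=T['red']-T['far']; print("red ang",np.degrees(np.arctan2(d[1],d[0])))
d=T['left']-T['right']; print("left ang",np.degrees(np.arctan2(d[1],d[0])))
t=[f(155,146,.0985),f(136,217,.0985)];print("tab top outer",t)
m=np.mean(t,axis=0)-c; print("r",np.linalg.norm(m[:2]),"ang",np.degrees(np.arctan2(m[1],m[0])))
# flange stub top
print("stub",f(487,260,.127)) 
s2=snapshot("scene")
g=lambda x,y,z:atz(s2,220+(x+.5)/5-.5,140+(y+.5)/5-.5,z)
print("scene: left tip",g(562,354,.0535),"red",g(458,160,.0535),"far",g(250,430,.0535),"right",g(170,222,.0535))
print("bystanders: wrench",atz(s,446,245,0),atz(s,425,230,0),atz(s,470,264,0),"bottle",atz(s,437,178,0.02),"blue flange",atz(s,281,260,0.014),"can",atz(s,200,167,0))
```

```text
red [ 0.33682537 -0.13783982  0.0535    ]
far [ 0.60192314 -0.08440257  0.0535    ]
left [0.4421316  0.01920356 0.0535    ]
right [ 0.49483547 -0.24458356  0.0535    ]
c [ 0.46937425 -0.11112119  0.0535    ] [ 0.46848353 -0.11269     0.0535    ] 0.27042997043816036 0.26900063865754575
plate [ 0.46714037 -0.11215693  0.072     ] 0.14919276287184116 0.14987063356826386
tongue end [array([0.55098065, 0.12460046, 0.012     ]), array([0.4844239 , 0.13800072, 0.012     ])] 0.06789232372470595
r 0.2480485669449827 ang 78.66013662061798
red ang -168.60328922733032
left ang 101.2987475568825
tab top outer [array([0.52860507, 0.08076756, 0.0985    ]), array([0.4862663 , 0.08797159, 0.0985    ])]
r 0.20001679447605994 ang 78.90024363850256
stub [ 0.46870417 -0.10999518  0.127     ]
scene: left tip [0.44144305 0.0169521  0.0535    ] red [ 0.33586637 -0.14059425  0.0535    ] far [ 0.59878427 -0.08617568  0.0535    ] right [ 0.49429718 -0.24456814  0.0535    ]
bystanders: wrench [ 0.4122608  -0.39087822  0.        ] [ 0.45361727 -0.32746534  0.        ] [ 0.36034082 -0.461969    0.        ] bottle [ 0.61432295 -0.3578256   0.02      ] blue flange [0.3324184  0.09835541 0.014     ] can [ 6.05996171e-01  3.80261198e-01 -2.22044605e-16]
```

jog_arm --pt "1.65 -3.6 0 3 255" --pt "1.65 -3.6 0 3 255" --pt "1.65 -3.6 0 3 255" --pt "1.65 -3.6 0 3 255" --pt "1.65 -3.6 0 3 255" --pt "1.65 -3.6 0 3 255" --pt "1.65 -3.6 0 3 255" --pt "1.65 -3.6 0 3 255" --pt "1.65 -3.6 0 3 255" --pt "0 0 0 0 255" --squeeze 40

```text
t: 1.18
tcp_pos: [0.4287, 0.2265, 0.2323]
tool_rot: [-0.024, 1.0, 0.003, 0.003]
force: [0.3, 0.3, 0.4]
finger_gap: -0.001
```

jog_arm --pt "1.6 -3.45 0 2.5 255" --pt "1.6 -3.45 0 2.5 255" --pt "1.6 -3.45 0 2.5 255" --pt "1.6 -3.45 0 2.5 255" --pt "1.6 -3.45 0 2.5 255" --pt "1.6 -3.45 0 2.5 255" --pt "1.6 -3.45 0 2.5 255" --pt "1.6 -3.45 0 2.5 255" --pt "0 0 0 0 255" --pt "0 0 0 0 255"

```text
t: 2.02
tcp_pos: [0.5616, -0.061, 0.2341]
tool_rot: [-0.202, 0.979, 0.003, 0.005]
force: [-0.9, 0.4, 0.4]
finger_gap: -0.001
```

Run:
```python
from h import *
s=snapshot("top"); crop(s,260,130,420,250,5,"t1.png"); s=snapshot("wrist"); cv2.imwrite("pics/w1.png",s["img"][:,:,::-1])
print(sense()['tcp_pos'],sense()['q'])
```

```text
[ 0.56132377 -0.05981686  0.23422219] [-0.30935648  0.43938622  1.58911884  0.01098629  1.10703954 -2.29491676]
```

View pics/w1.png

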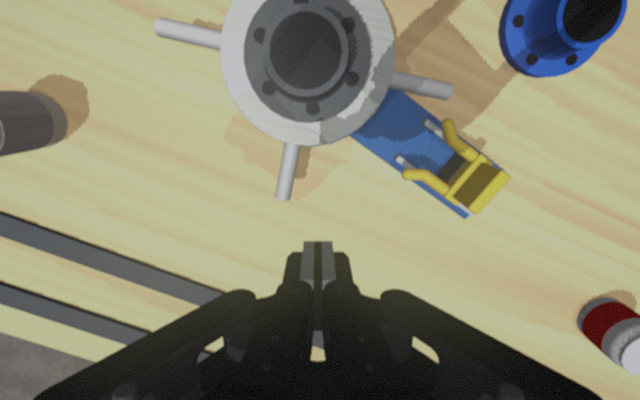

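The wrist view shows the bare "far" spoke's tip at about (284,198), with free bench beside it at the fingertip. I'll go down on its counter-clockwise side, keeping a clearance.

jog_arm --pt "0 0.8 -3.5 0 255" --pt "0 0.7 -3.5 0 255" --pt "0 0 -3.5 0 255" --pt "0 0 -3.5 0 255" --pt "0 0 -2.5 0 255" --pt "0 0 -1.5 0 255" --pt "0 0 0 0 255"

```text
t: 2.7
tcp_pos: [0.5589, -0.0315, 0.0531]
tool_rot: [-0.209, 0.978, 0.002, 0.009]
force: [-0.7, 0.1, 0.6]
finger_gap: 0.005
```

jog_arm --pt "0.5 -0.8 -0.8 0 255" --pt "0.4 -0.8 0 0 255" --pt "0.2 -0.7 0 0 255" --pt "0 0 0 0 255"

```text
t: 3.03
tcp_pos: [0.5712, -0.0526, 0.0469]
tool_rot: [-0.212, 0.977, 0.001, 0.01]
force: [-0.1, -0.3, -0.3]
finger_gap: 0.001
```

Run:
```python
from h import *
s=snapshot("scene"); crop(s,180,100,380,250,4,"s2.png"); print(sense()['tcp_pos'],sense()['force'])
```

```text
[ 0.57127776 -0.05231495  0.04713564] [-0.8246625  -0.12091153  0.08741272]
```

View pics/s2.png

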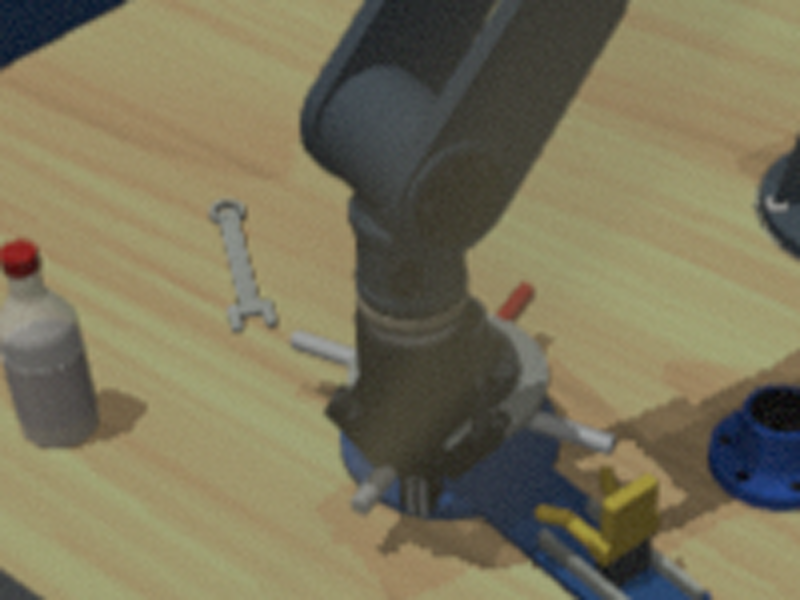

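jog_arm --pt "0.0 -0.65 -0.4 -2 255" --pt "0.0 -0.6 0 -3 255" --pt "0.2 -0.55 0 -3 255" --pt "0.15 -0.55 0 -3 255" --pt "0.1 -0.6 0 -3 255" --pt "0 0 0 0 255"

```text
t: 3.58
tcp_pos: [0.5772, -0.0832, 0.0464]
tool_rot: [-0.078, 0.997, 0.001, 0.013]
force: [-0.3, -0.2, 0.9]
finger_gap: 0.005
```

Run:
```python
from h import *
s=snapshot("top"); crop(s,260,130,420,280,4,"t3.png");s=snapshot("scene"); crop(s,220,140,380,260,5,"s3.png"); print(sense()['tcp_pos'],sense()['force'])
```

```text
[ 0.57687224 -0.08271348  0.04643963] [-0.24437816  0.18040102  0.47348616]
```

View pics/s3.png

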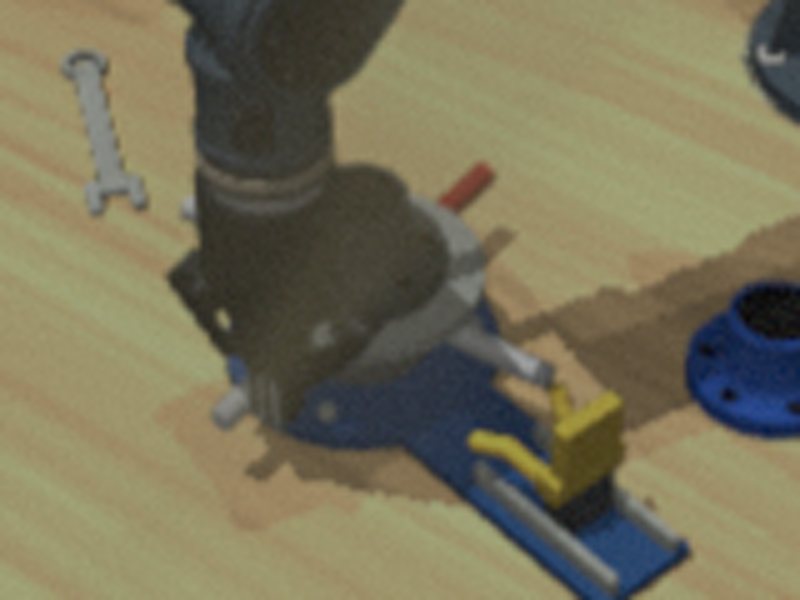

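View pics/t3.png

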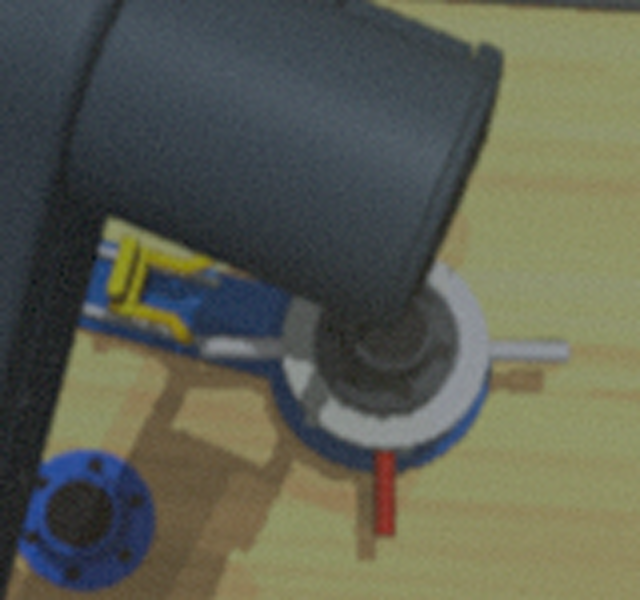

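Contact is gentle: under 1 N is measured, and the turntable has moved about 7°. The red tip is now at about (356,264). I'll carry on along the arc.

jog_arm --pt "0.2 -0.88 -0.3 -4 255" --pt "0.13 -0.9 0 -4 255" --pt "0.05 -0.9 0 -4.5 255" --pt "-0.02 -0.9 0 -4.5 255" --pt "-0.09 -0.9 0 -4.5 255" --pt "-0.16 -0.9 0 -4.5 255" --pt "-0.23 -0.87 0 -4.5 255" --pt "-0.3 -0.85 0 -4.5 255" --pt "-0.37 -0.82 0 -4.5 255" --pt "0 0 0 0 255"

```text
t: 4.52
tcp_pos: [0.5714, -0.1551, 0.0453]
tool_rot: [0.276, 0.961, 0.002, 0.017]
force: [-0.2, 0.1, 0.5]
finger_gap: 0.001
```

Run:
```python
from h import *
S=sense();p=S['tcp_pos']-np.array([.4688,-.112,0]);print(S['tcp_pos'],S['force'],np.hypot(p[0],p[1]),np.degrees(np.arctan2(p[1],p[0])))
y=R.from_quat(S['tool_rot']).apply([0,1,0]);print(np.degrees(np.arctan2(y[1],y[0])))
```

```text
[ 0.57143906 -0.15506444  0.04529856] [-0.24838086  0.1423565   0.51199117] 0.11130733527293252 -22.76154151005295
57.95842655041938
```

jog_arm --pt "-0.38 -0.82 -0.1 -3 255" --pt "-0.44 -0.78 0 -3 255" --pt "-0.5 -0.75 0 -3 255" --pt "-0.55 -0.71 0 -3 255" --pt "-0.6 -0.67 0 -3 255" --pt "-0.65 -0.63 0 -3 255" --pt "-0.69 -0.57 0 -3 255" --pt "-0.74 -0.52 0 -3 255" --pt "0 0 0 0 255"

```text
t: 5.27
tcp_pos: [0.5293, -0.2026, 0.046]
tool_rot: [0.47, 0.883, 0.003, 0.021]
force: [-0.7, 1.1, -0.0]
finger_gap: -0.001
```

Run:
```python
from h import *
S=sense();p=S['tcp_pos']-np.array([.4688,-.112,0]);print(S['tcp_pos'],S['force'],np.hypot(p[0],p[1]),np.degrees(np.arctan2(p[1],p[0])))
y=R.from_quat(S['tool_rot']).apply([0,1,0]);print(np.degrees(np.arctan2(y[1],y[0])))
s=snapshot("top"); crop(s,260,150,420,270,5,"t4.png");s=snapshot("scene"); crop(s,220,140,380,260,5,"s4.png")
```

```text
[ 0.52928552 -0.20258266  0.04604358] [-0.69499356  1.0753254  -0.04462922] 0.10892069012325889 -56.26743947459306
33.981088914126744
```

View pics/s4.png

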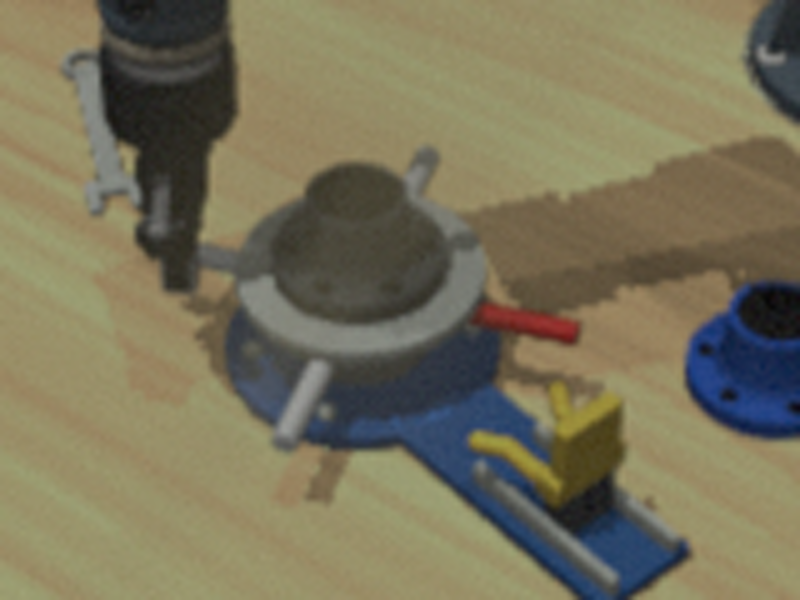

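View pics/t4.png

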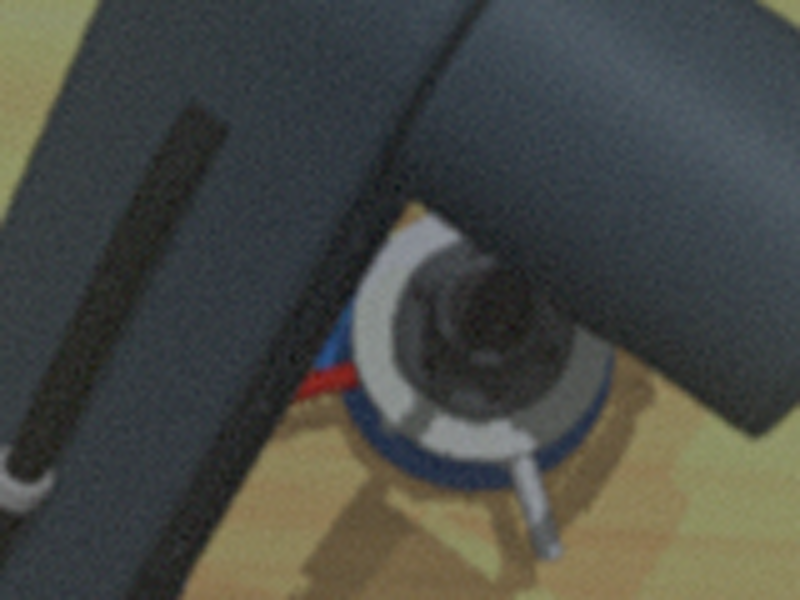

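Run:
```python
from h import *
s2=snapshot("scene");C=np.array([.4688,-.112])
g=lambda x,y,z:atz(s2,220+(x+.5)/5-.5,140+(y+.5)/5-.5,z)
for n,x,y in [("red",576,332),("front",284,437),("back",428,157)]:
    p=g(x,y,.0535)[:2]-C; print(n,p+C,np.hypot(*p),np.degrees(np.arctan2(p[1],p[0])))
# where red tip should be at goal
a=np.radians(78.75)
for r in (.08,.135): q=proj(s2,[C[0]+r*np.cos(a),C[1]+r*np.sin(a),.0535]); print(r,(q-[220,140])*5)
```

```text
red [0.42113728 0.01263536] 0.13343803030906284 110.9277188365947
front [ 0.5912741  -0.06751397] 0.13030315789876232 19.962441511619044
back [ 0.34530616 -0.1577313 ] 0.13168933374712674 -159.6797848580221
0.08 [446.64558423 355.73231185]
0.135 [510.18015341 406.44963074]
```

jog_arm --pt "-0.76 -0.5 0 -4 255" --pt "-0.79 -0.43 0 -4 255" --pt "-0.82 -0.37 0 -4 255" --pt "-0.85 -0.3 0 -4 255" --pt "-0.87 -0.23 0 -4 255" --pt "-0.44 -0.08 0 -2 255" --pt "0 0 0 0 255" --pt "0 0 0 0 255"

```text
t: 6.08
tcp_pos: [0.4953, -0.2214, 0.0484]
tool_rot: [0.63, 0.776, 0.001, 0.032]
force: [-0.3, -0.1, -0.0]
finger_gap: 0.001
```

Run:
```python
from h import *
S=sense();p=S['tcp_pos']-np.array([.4688,-.112,0]);print(S['tcp_pos'],S['force'],np.hypot(p[0],p[1]),np.degrees(np.arctan2(p[1],p[0])))
y=R.from_quat(S['tool_rot']).apply([0,1,0]);print(np.degrees(np.arctan2(y[1],y[0])))
s=snapshot("scene"); crop(s,220,140,380,260,5,"s5.png")
```

```text
[ 0.49528656 -0.22144185  0.04844485] [-0.28351937 -0.07252018 -0.01964902] 0.11260131186540609 -76.39515676728236
11.932044512311407
```

View pics/s5.png

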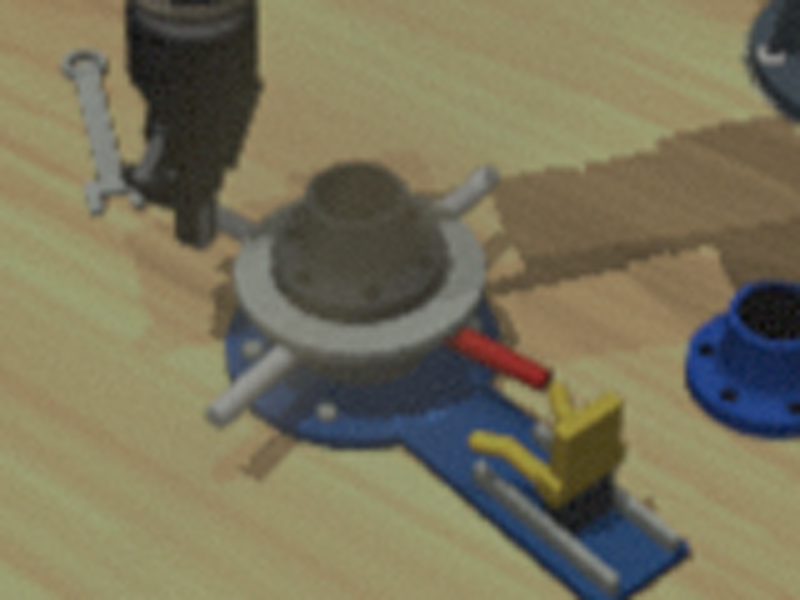

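jog_arm --pt "-0.6 -0.1 -0.3 -2 255" --pt "-0.6 -0.08 -0.2 -2 255" --pt "-0.5 -0.05 0 -2 255" --pt "0 0 0 0 255" --pt "0 0 0 0 255"

```text
t: 6.55
tcp_pos: [0.4853, -0.2259, 0.0458]
tool_rot: [0.668, 0.743, 0.001, 0.039]
force: [0.0, -0.4, -0.2]
finger_gap: -0.0
```

Run:
```python
from h import *
S=sense();p=S['tcp_pos']-np.array([.4688,-.112,0]);print(S['tcp_pos'],S['force'],np.hypot(p[0],p[1]),np.degrees(np.arctan2(p[1],p[0])))
s=snapshot("scene"); crop(s,260,160,360,235,8,"s6.png")
a=np.radians(78.75);C=[.4688,-.112]
for r in (.08,.135): print(r,(proj(s,[C[0]+r*np.cos(a),C[1]+r*np.sin(a),.0535])-[260,160])*8)
```

```text
[ 0.48528518 -0.22585048  0.04579418] [ 0.01713143 -0.38465718 -0.20729434] 0.11503779389538071 -81.76101907344724
0.08 [394.63293476 409.17169896]
0.135 [496.28824546 490.31940918]
```

View pics/s6.png

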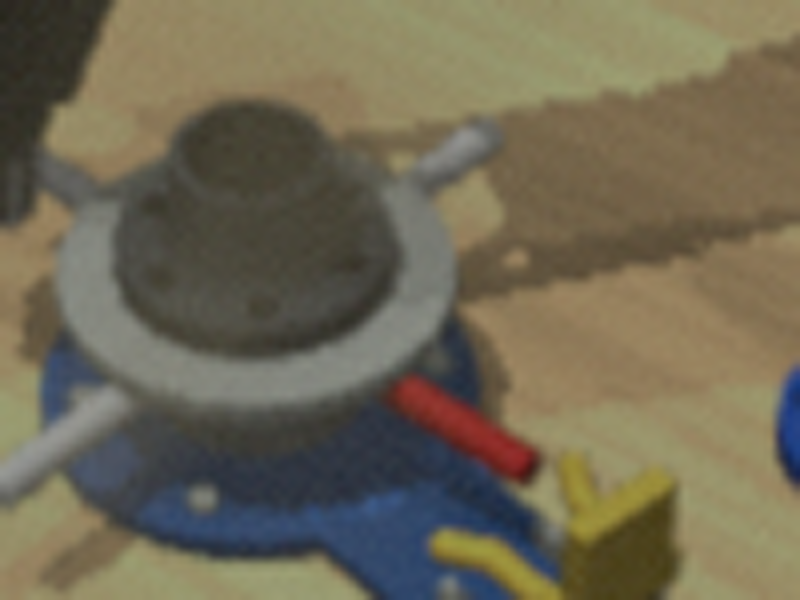

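jog_arm --pt "-0.5 0.05 0 0 255" --pt "-0.5 0.05 0 0 255" --pt "-0.4 0.05 0 0 255" --pt "0 0 0 0 255" --pt "0 0 0 0 255"

```text
t: 7.02
tcp_pos: [0.4733, -0.2256, 0.0461]
tool_rot: [0.667, 0.744, 0.001, 0.043]
force: [2.9, 0.7, -0.2]
finger_gap: 0.001
```

Run:
```python
from h import *
S=sense();p=S['tcp_pos']-np.array([.4688,-.112,0]);print(S['tcp_pos'],S['force'],np.hypot(p[0],p[1]),np.degrees(np.arctan2(p[1],p[0])))
s=snapshot("scene"); crop(s,260,160,360,235,8,"s7.png")
t=snapshot("top"); crop(t,260,150,420,270,5,"t7.png")
```

```text
[ 0.47330696 -0.22563435  0.04606031] [ 2.91203344  0.68014444 -0.24039043] 0.1137236967680933 -87.72872988425361
```

View pics/s7.png

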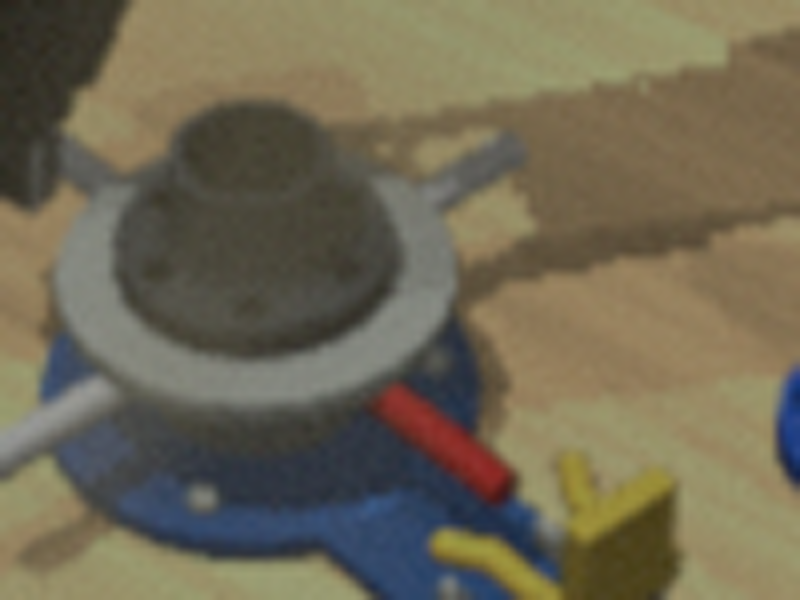

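View pics/t7.png

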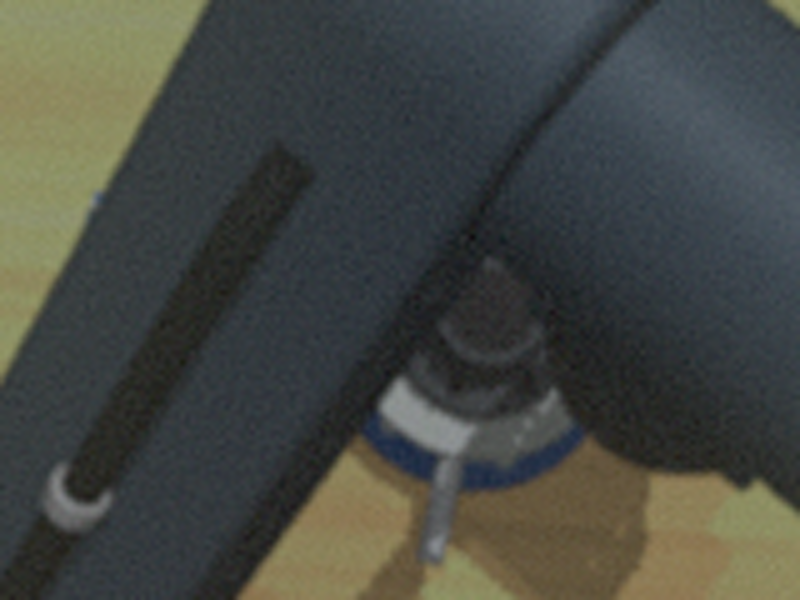

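Run:
```python
from h import *
s2=snapshot("scene");t=snapshot("top");C=np.array([.4688,-.112])
g=lambda x,y:atz(s2,260+(x+.5)/8-.5,160+(y+.5)/8-.5,.0535)[:2]
f=lambda x,y:atz(t,260+(x+.5)/5-.5,150+(y+.5)/5-.5,.0535)[:2]
an=lambda d:np.degrees(np.arctan2(d[1],d[0]))
a,b=g(385,399),g(500,485); print("red tip",b,np.linalg.norm(b-C),an(b-C),an(b-a))
b2=g(512,150); print("back",b2,an(b2-C),np.linalg.norm(b2-C))
b3=f(432,558);a3=f(452,462); print("back top",b3,an(b3-C),an(b3-a3),np.linalg.norm(b3-C))
# bolt direction from tab in scene
im=s2["img"].astype(int);
```

```text
red tip [0.49154203 0.01784508] 0.13182163934891264 80.06555755695551 80.57771007903129
back [ 0.33862241 -0.08916197] 170.04943397304265 0.1321657267877205
back top [ 0.33815438 -0.09096367] 170.85284581404017 171.31784828827645 0.1323283972627176
```

The red spoke is at about 80–81° and the bolt at 78.75°, so it's about 0.03 rad off. I'll give it one tiny nudge, then back off and rise.

jog_arm --pt "-0.25 0 0 0 255" --pt "0 0 0 0 255" --pt "0 0 0 0 255" --pt "1 0 0 0 255" --pt "1 -0.3 0 0 255" --pt "0.3 -0.3 2 0 255" --pt "0 0 3.5 0 255" --pt "0 0 3.5 0 255" --pt "0 0 3.5 0 255" --pt "0 0 3.5 0 255"

```text
t: 8.05
tcp_pos: [0.49, -0.227, 0.2028]
tool_rot: [0.666, 0.745, -0.001, 0.028]
force: [-0.1, 0.3, 0.3]
finger_gap: -0.001
```

jog_arm --pt "0.3 3.2 0.5 -2 255" --pt "0.3 3.7 0.5 -2 255" --pt "0.3 3.7 0 -2 255" --pt "0.3 3.7 0 -2 255" --pt "0.3 3.7 0 -2 255" --pt "0.3 3.7 0 -2 255" --pt "0.3 3.7 0 -2 255" --pt "0.3 3.7 0 -2 255" --pt "0.3 3.7 0 -1.5 255" --pt "0 0 0 0 255"

```text
t: 8.88
tcp_pos: [0.5276, 0.1089, 0.2279]
tool_rot: [0.779, 0.626, -0.006, 0.041]
force: [-0.5, -0.4, -0.6]
finger_gap: 0.004
```

Run:
```python
from h import *
S=sense();print(S['tcp_pos'],S['tool_rot'],S['q'])
y=R.from_quat(S['tool_rot']).apply([0,1,0]);print(np.degrees(np.arctan2(y[1],y[0])))
t=snapshot("wrist"); cv2.imwrite("pics/w8.png",t["img"][:,:,::-1]);t=snapshot("top"); crop(t,260,150,420,270,5,"t8.png")
```

```text
[0.52758128 0.10894092 0.22794937] [ 0.77871432  0.62602581 -0.00555323  0.04080258] [ 0.03645924  0.40723959  1.67240299 -0.08441172  1.02358181  0.29555562]
-12.309674626215282
```

View pics/w8.png

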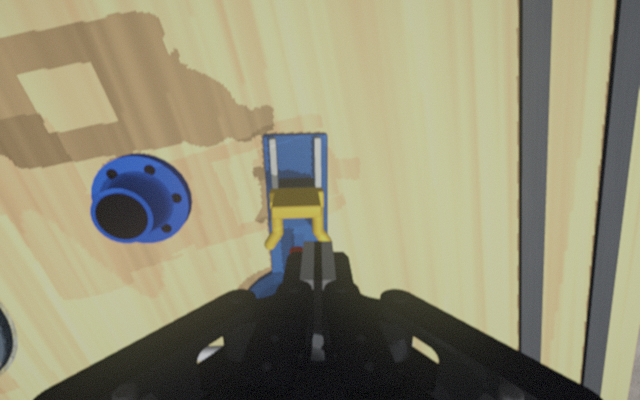

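View pics/t8.png

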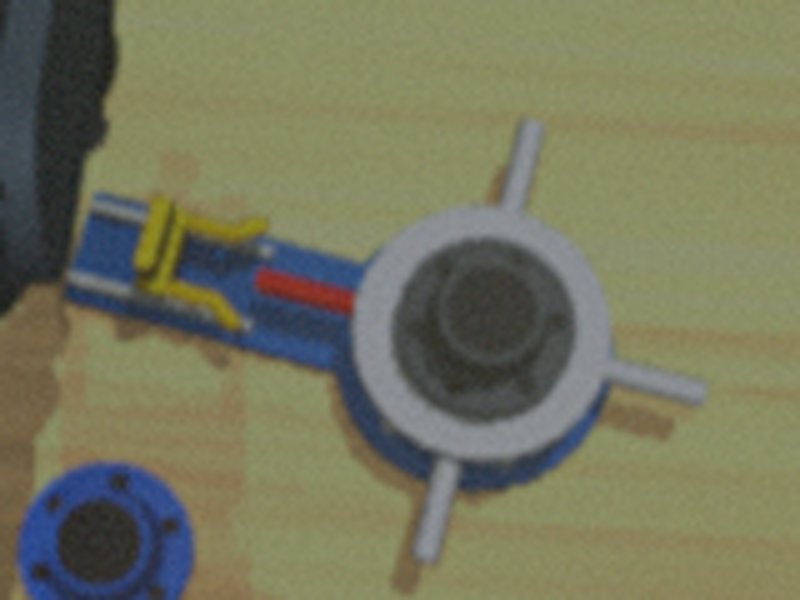

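Run:
```python
from h import *
t=snapshot("top");C=np.array([.4688,-.112])
f=lambda x,y,z=.0535:atz(t,260+(x+.5)/5-.5,150+(y+.5)/5-.5,z)[:2]
an=lambda d:np.degrees(np.arctan2(d[1],d[0]))
print(an(f(257,279)-f(705,393)), an(f(534,120)-f(427,562)), (f(257,279)+f(705,393))/2,(f(534,120)+f(427,562))/2)
a,b=f(155,196,.0985),f(136,267,.0985); print(a,b,an(b-a)+0, (a+b)/2)
m=(a+b)/2-C; print(np.linalg.norm(m),an(m))
```

```text
79.30597463521923 -10.496627156285797 [ 0.46918078 -0.11165881] [ 0.46937563 -0.11301048]
[0.52860507 0.08076756] [0.4862663  0.08797159] 170.34348498394613 [0.50743568 0.08436958]
0.2001342743209287 78.86923660549778
```

jog_arm --pt "-0.6 1.5 0 0 255" --pt "-0.4 1.0 0 0.5 255" --pt "0 0 0 0 255" --pt "0 0 0 0 255"

```text
t: 9.37
tcp_pos: [0.5175, 0.1236, 0.2273]
tool_rot: [0.778, 0.626, -0.009, 0.042]
force: [0.9, -0.4, 0.7]
finger_gap: -0.0
```

jog_arm --pt "0 0 -3.5 0 255" --pt "0 0 -3.5 0 255" --pt "0 0 -3.5 0 255" --pt "0 0 -2.5 0 255" --pt "0 0 -1.2 0 255" --pt "0 0 0 0 255" --pt "0 0 0 0 255"

```text
t: 9.95
tcp_pos: [0.5233, 0.1149, 0.0835]
tool_rot: [0.781, 0.623, -0.005, 0.047]
force: [-0.2, 0.5, 0.5]
finger_gap: 0.002
```

Run:
```python
from h import *
S=sense();print(S['tcp_pos'],S['tool_rot'],S['force'])
s=snapshot("scene"); crop(s,260,130,380,220,6,"s9.png")
```

```text
[0.52333256 0.11485709 0.08351561] [ 0.78103164  0.62273036 -0.00489317  0.04661048] [-0.18501803  0.48351424  0.53514851]
```

View pics/s9.png

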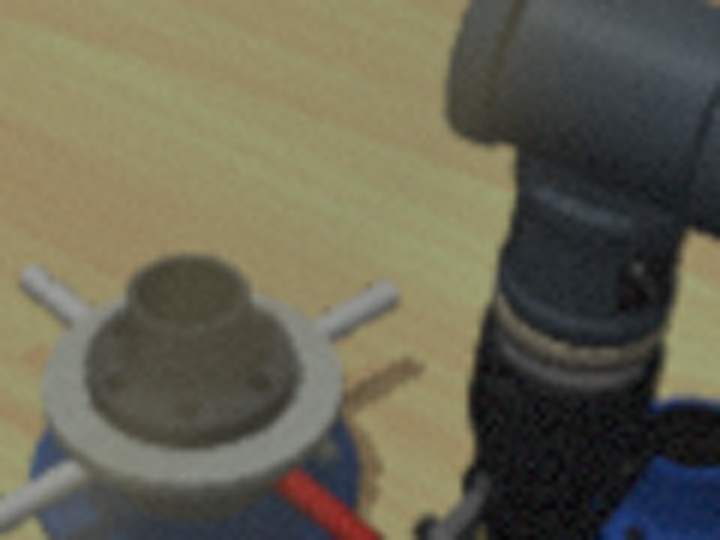

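jog_arm --pt "-0.6 0.1 -0.5 0 255" --pt "-0.4 0.1 -0.3 0 255" --pt "-0.1 -0.5 0 0 255" --pt "-0.1 -0.5 0 0 255" --pt "-0.1 -0.5 0 0 255" --pt "-0.1 -0.5 0 0 255" --pt "0 0 0 0 255"

```text
t: 10.58
tcp_pos: [0.5116, 0.0952, 0.0804]
tool_rot: [0.781, 0.622, 0.0, 0.05]
force: [-0.4, 0.4, 0.4]
finger_gap: 0.003
```

```bash
cat > p.py <<'E'
from h import *
S=sense();p=S['tcp_pos']-np.array([.4688,-.112,0]);print(S['tcp_pos'],S['force'],"r",p[0]*.195+p[1]*.981,"lat",p[0]*.981-p[1]*.195)
E
python3 p.py
```

```text
[0.51164206 0.09515582 0.08042154] [-0.39615159  0.39611303  0.41289065] r 0.21157406079387608 lat 0.001632677315615498
```

jog_arm --pt "-0.1 -0.5 0 0 255" --pt "-0.1 -0.5 0 0 255" --pt "-0.1 -0.5 0 0 255" --pt "-0.1 -0.5 0 0 255" --pt "0 0 0 0 255"

```text
t: 11.0
tcp_pos: [0.5075, 0.0745, 0.0805]
tool_rot: [0.782, 0.622, 0.001, 0.049]
force: [0.5, 1.7, 0.2]
finger_gap: 0.0
```

```bash
python3 p.py
python3 - <<'E'
from h import *
s=snapshot("scene"); crop(s,260,140,380,230,6,"s10.png")
E
```

```text
[0.50750353 0.07453675 0.08053226] [0.46337186 1.70075934 0.18977461] r 0.190539735585527 lat 0.0015934952748596354
```

View pics/s10.png

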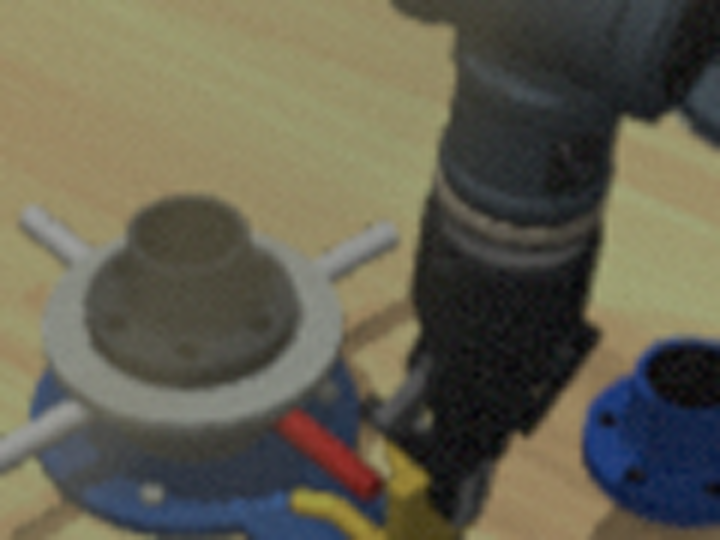

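jog_arm --pt "-0.1 -0.4 0 0 255" --pt "-0.1 -0.4 0 0 255" --pt "0 0 0 0 255"

```text
t: 11.3
tcp_pos: [0.5059, 0.0666, 0.0806]
tool_rot: [0.782, 0.621, 0.002, 0.049]
force: [0.2, 4.4, -0.7]
finger_gap: -0.0
```

```bash
python3 p.py
```

```text
[0.50586953 0.06655971 0.08056631] [ 0.24658056  4.4075031  -0.67478196] r 0.1823956341743359 lat 0.0015460676791004546
```

jog_arm --pt "-0.05 -0.25 0 0 255" --pt "0 0 0 0 255"

```text
t: 11.47
tcp_pos: [0.506, 0.0668, 0.0807]
tool_rot: [0.783, 0.62, 0.005, 0.048]
force: [-0.4, 1.5, -0.5]
finger_gap: -0.001
```

```bash
python3 p.py
```

```text
[0.50596295 0.06677891 0.08065173] [-0.39669125  1.46858197 -0.54764397] r 0.1826288825707623 lat 0.0015949695346916468
```

jog_arm --pt "-0.08 -0.35 0 0 255" --pt "-0.08 -0.35 0 0 255" --pt "0 0 0 0 255"

```text
t: 11.72
tcp_pos: [0.5061, 0.0673, 0.0808]
tool_rot: [0.786, 0.617, 0.012, 0.045]
force: [-0.2, -0.6, 0.5]
finger_gap: -0.0
```

```bash
python3 p.py
```

```text
[0.50610827 0.0672571  0.08084681] [-0.15124485 -0.57838263  0.48497937] r 0.18312632719566632 lat 0.0016442800497906904
```

Run:
```python
from h import *
s=snapshot("scene"); crop(s,260,150,360,225,8,"s11.png")
t=snapshot("top"); crop(t,260,150,420,270,5,"t11.png"); print(sense()['q'])
```

```text
[-0.05687159  0.60477096  1.89207023 -0.09877147  0.56973294  0.263811  ]
```

View pics/s11.png

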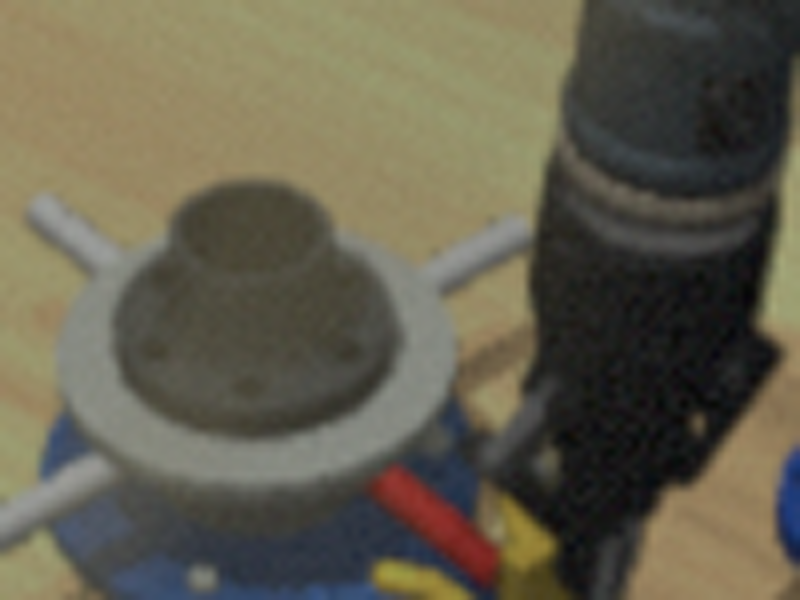

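View pics/t11.png

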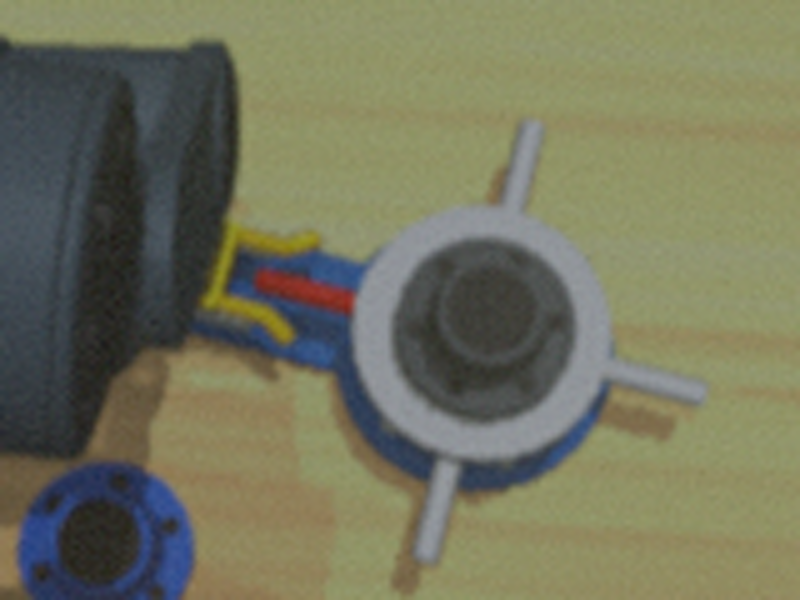

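The fork now straddles the red spoke: its tip has moved from about (263,226) to (313,239) in the crop. That's about 30 mm, starting from about 5 mm, so it agrees with fully home. I'll withdraw and verify.

jog_arm --pt "0.2 1.2 0 0 255" --pt "0.4 2 0 0 255" --pt "0.4 2 0.5 0 255" --pt "0 0.5 3 0 255" --pt "0 1 4 0 255" --pt "0 3 3 0 255" --pt "-0.5 4 0 0 255" --pt "-0.5 4 0 0 255" --pt "-0.5 4 0 0 255" --pt "0 0 0 0 255"

```text
t: 12.65
tcp_pos: [0.5028, 0.2799, 0.1928]
tool_rot: [0.787, 0.614, 0.008, 0.05]
force: [0.5, -0.0, -0.6]
finger_gap: -0.003
```

Run:
```python
from h import *
s=snapshot("scene"); crop(s,220,140,380,260,5,"s12.png")
t=snapshot("top"); crop(t,260,150,420,270,5,"t12.png"); cv2.imwrite("pics/t12f.png",t["img"][:,:,::-1])
```

```text
(no output)
```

View pics/s12.png

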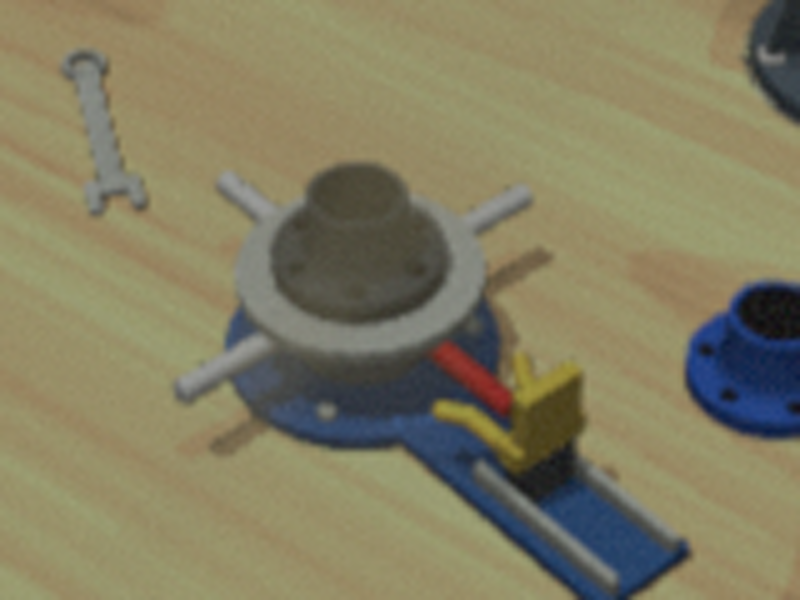

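View pics/t12.png

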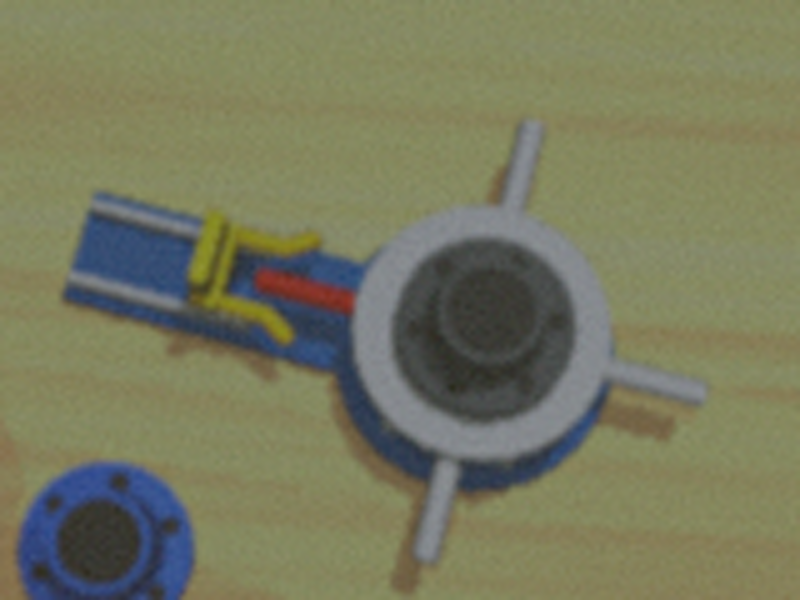

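View pics/t12f.png

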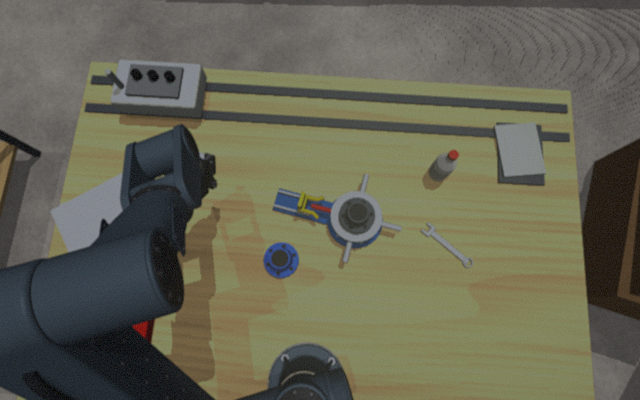

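Run:
```python
from h import *
C=np.array([.4688,-.112]);u=np.array([.195,.981])
t=snapshot("top")
def cen(im):
    h=cv2.cvtColor(im,cv2.COLOR_BGR2HSV); m=cv2.inRange(h,(22,140,60),(34,255,255)); 
    n,l,st,ce=cv2.connectedComponentsWithStats(m); i=1+np.argmax(st[1:,4]); return ce[i],st[i]
a,sa=cen(cv2.imread("pics/t8.png"));b,sb=cen(cv2.imread("pics/t12.png"));print(a,sa,b,sb)
f=lambda p,z:atz(t,260+(p[0]+.5)/5-.5,150+(p[1]+.5)/5-.5,z)[:2]
print("shift at z .075",(f(b,.075)-f(a,.075))@-u)
m=(f((209,210),.0985)+f((190,281),.0985))/2-C;print("face r",m@u)
s=snapshot("scene")
g=lambda x,y,z:atz(s,220+(x+.5)/5-.5,140+(y+.5)/5-.5,z)[:2]
# tab top edges, outer face side: corners in scene
for x,y in[(582,365),(528,405)]: print((g(x,y,.0985)-C)@u)
d=f((257,279),.0535)-f((705,393),.0535);print(np.degrees(np.arctan2(d[1],d[0])))
c=(f((436,314),.127)+f((544,314),.127))/2
print("stub ctr",c,sense()['force'])
```

```text
[183.8571683  252.06375779] [ 137  196  130  133 5615] [237.68502118 267.63246053] [ 192  212  128  130 5194]
shift at z .075 0.03264892839780531
face r 0.1682034244721653
0.1676562937670546
0.1708771418313025
79.30597463521923
stub ctr [ 0.46656696 -0.11175152] [ 0.27514984 -1.09790153 -0.27591176]
```

Run:
```python
import cv2,numpy as np
a=cv2.imread("pics/t12.png");cv2.imwrite("pics/z.png",cv2.resize(a[180:360,50:370],None,fx=2.4,fy=2.4))
b=cv2.imread("pics/s12.png");cv2.imwrite("pics/z2.png",cv2.resize(b[320:600,400:720],None,fx=2.1,fy=2.1))
```

```text
(no output)
```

View pics/z2.png

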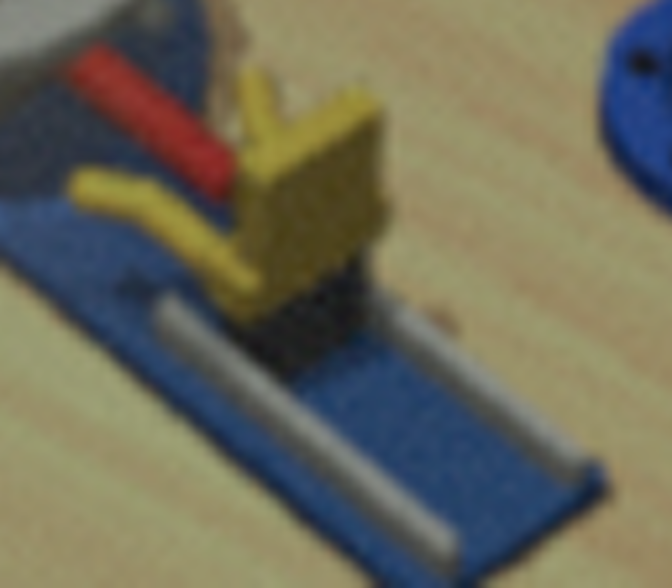

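View pics/z.png

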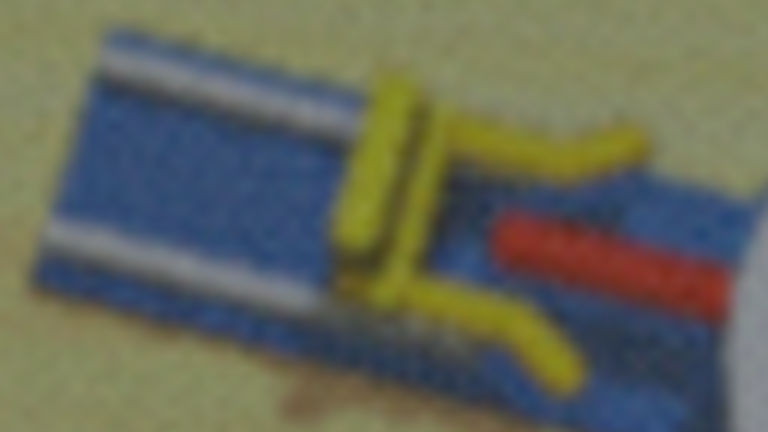

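Both cameras put the tab face at radius 168–171 mm (170 is home), and the fork is over the red spoke. The flange and bystanders haven't moved and the hand is clear, so I'm handing in.

```bash
python3 -c "
from station import *
print(sign_off())"
```

```text
the job is handed in; nothing more can be done
None
```

I turned the turntable clockwise about 112° by pushing a bare spoke with the closed fingertip, until the red spoke pointed at the yellow bolt. I then backed off, pushed the bolt's tab towards the turntable until it stopped moving, and withdrew. I handed the job in at about 13 s of the 67 s.

**Last checks:**
- **Red spoke:** it sits at about 79.3° against the bolt's 78.8°, roughly 0.01 rad off.
- **Bolt:** the tab face is at 168–171 mm from the axis in both cameras (170 is home). The fork is astride the red spoke.
- **Flange:** its stub measures within about 2 mm of the middle of the turntable.
- **Bystanders:** the wrench and bottle looked unmoved, judged by eye. The can was hidden behind the arm in the last picture; the arm never worked near it.
- **Forces:** the highest I read was about 4.4 N. Readings came only at the end of each move, so brief peaks could have been higher.

**Where things did not quite agree:**
- **Final pushes:** the last small pushes on the tab neither moved it nor showed a force at the end of the row. I judged "home" from the pictures rather than from a force rise.
- **Tool tilt:** the tool drifted about 5° from vertical during the moves, with no effect that I could see.

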